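# Dry gap check of a tweezer electrode

### The job

Get the tweezer electrode ready for its dry gap check: pick it up by its white handle block, push its round stem through the eye of the metal rest until the block meets the eye, and leave it lying on the ledge. Then squeeze the two ribbed finger pads until the tip plates stand at the marked gap of 10 mm (the right blade under the long mark of the cross-bar), never letting the plates close up much beyond the mark, and hold the gap steady for a couple of seconds; the program finishes while still squeezing and holding it. Leave the beaker, flask, dish and timer around it alone.

Things in the scene. Friction and masses are not known exactly. Their poses are not given: they have to be found in the camera images.
- tweezers: tweezer electrode, loose, 190 mm long, 0.15 kg, lying flat. Origin: centre of the underside of its white handle block (30 x 14 x 16 mm along x, y, z); +x along the stem, -x to the tips, +z up. Take it by the block across y (it balances there); taken by the blades it would squeeze them. Two steel blades, 6 to 10 mm high, leave the block's -x face and splay; they end at x = -132 mm
- blade_l (a joint): angle (rad) of the left (+y) blade about its upright pivot at x = -13, y = 6.5 mm of the tweezers: 0 sprung fully open, grows as it is squeezed inwards, 0.08 (with the other blade likewise) at the 10 mm gap, stop at 0.125. Each blade is sprung outwards: 1.7 N at the finger pad starts it, about 6 N holds it at 0.08
- blade_r (a joint): the same for the right (-y) blade, pivot at y = -6.5 mm; 0 open, 0.08 at the 10 mm gap
- plate_l (a point): centre of the inner face of the left tip plate, a steel disc 12 mm across on the inside of the blade's end, 115 mm from the pivot. The gap is the distance plate_l to plate_r: 28 mm open, 10 mm at the mark; 1 mm of gap is about 0.7 mm across the finger pads
- plate_r (a point): centre of the inner face of the right tip plate
- pad_l (a point): centre of the outer face of the left blade's ribbed white finger pad (26 mm along the blade, 12 mm high), 80 mm from the pivot, at x = -93, z = 8 mm of the tweezers. Over both pads' outer faces it measures 34 mm open and 21 mm at the 10 mm gap, where the faces are parallel
- pad_r (a point): centre of the outer face of the right blade's finger pad. Between block and pads (x = -58 mm) a white cross-bar fixed to the left blade lies over the right blade, 7 mm above mid-height; its long mark stands over the right blade at the 10 mm gap
- stem_end (a point): free end of the round steel stem, at x = 60, y = 0, z = 8 mm of the tweezers: the stem, 8 mm thick with a tapered nose, stands 45 mm out of the block's +x face (x = 15 to 60 mm), its axis 8 mm above the block's underside
- rest: fixed rest: dark steel foot 92 x 72 x 10 mm, aluminium post with an eye on top. Origin on the worktop below the eye's front face; +x is the way the stem is pushed in. In front of the eye (x = -31 to 0 mm) a ledge 10 mm wide, top 54 mm high, carries the block: seated, the tweezers' origin is at x = -15, y = 0, z = 54 mm of the rest, axes parallel, the finger pads at x = -108 mm over free space
- eye (a point): centre of the eye's front face, 62 mm above the worktop: a level through hole 11 mm wide and 12 mm long along the rest's x in a block 30 x 30 mm, its mouth chamfered by 2 mm; same axes as the rest
- beaker: glass beaker, 73 mm across, 95 mm high, bystander; origin under its centre
- flask: conical glass flask, 64 mm across, 104 mm high, bystander; origin under its centre
- timer: small bench timer, 66 x 66 x 19 mm, bystander; origin under its centre
- dish: covered petri dish, 91 mm across, 16 mm high, bystander; origin under its centre
Not all that is in view belongs to the job. Of the things that look like the tweezers, the largest one is meant.

How it is judged:
By the outcome, as a careful person would: the job done as asked, in the order asked, and still so for the second after the job is handed in, while the arm keeps its last pose, push and grip.
It also fails if it takes over 54 s, if anything falls off the work surface, if the arm or the gripper's body presses on something with over 40 N, if the wrist force passes 120 N, or if a joint passes its speed limit or range.

### The arm

A 7-joint arm with a two-finger parallel gripper is mounted at the origin on a cart in front of the work surface, level with it; the furniture and walls round the work are solid. World frame = base frame: x ahead of the robot, y to its left, z up, the work surface at z = 0. Lengths are in m, angles in rad, forces in N, time in s.
With the tool pointing down it reaches from about 0.4 to 0.85 m from the base axis. Payload 10.4 kg.
Tool frame: the origin (TCP) lies midway between the tips of the shut fingers; the grasp point (between the pads) lies 19 mm behind it; z points along the fingers, x is the direction in which the jaws open and shut, and the axes are right-handed (so a half turn about z gives the same grasp; the last joint's range is limited). The gripper opens to 85 mm and grips with 20 to 120 N. Pads are 22 mm wide; open, the fingers measure 114 mm over their backs; the gripper's body (76 mm by 85 mm) begins 54 mm behind the grasp point. The pads swing forward as they close: fully open they stand 13 mm farther back than shut.
Start: joints at [-1.258, 0.332, -0.065, 1.46, 0.022, 1.35, -0.088], TCP at [0.206, 0.59, 0.231] pointing down, gripper open.
Joint ranges: [-2.6, 2.6], [-0.5, 2.12], [-1.47, 1.34], [0.16, 2.42], [-1.27, 4.41], [0.06, 2.06], [-2.6, 2.6]. Speed limits (rad/s): [2.22, 2.22, 2.79, 2.79, 3.14, 3.14, 3.14].

### API

Orientations are given as a unit quaternion [x, y, z, w].
In Python, from workcell import telemetry, eyes, order gives the robot as it stands.
- The arm moves only by the tool servo_tool, never from a script. Its argument "deltas" is a list of rows, each a list of 3 entries, a list of its own where there are three numbers: the shift along the tool's x, y, z in cm, then the turn about the tool's z in rad, then the finger opening in cm, from 0 to 8.54. A call has 1 to 12 rows; each row shifts and turns the pose as measured when the row begins, along the tool's axes as they then stand; what a row does not reach is not made up. A row lasts 1/12 s, in which the tool goes at most 41.7 mm and 7.16 degrees, less where a joint would pass 70% of its speed; a pose out of reach is approached as far as the arm can. A call is refused whole if a number of a shift passes 4.17 or a number of a turn 0.125, either way. A call with a gripper value outside its range is refused whole. The fingers move at their own pace and stop on an object; "force" is the grip in N (left out, the last holds). Time passes only in rows, so rows that do not move let the fingers close. It gives the time, the measured TCP pose, the force and the opening at its end, in the units of the state.
- telemetry.get_obs(): the state, without advancing time (a new reading comes with each control period).
- eyes.camera(name): name is "scene" or "top" or "wrist"; returns (picture, depth): 420x560x3 uint8, blue, green, red; 420x560 float32, m along the optical axis (not along the pixel's ray), 0 where there is no reading.
- eyes.calibration(name): a dict with "fx", "fy", "cx", "cy" (pixels), "rvec" (rotation vector, rad) and "tvec" (3), from world to camera coordinates, as OpenCV has them. Camera axes: x right, y down, z forward; pixel columns grow to the right and rows downward; lengths in m; the calibration is good to about 2 mm. A picture is of the moment at which its call begins: read the wrist's pose just before it. calibration takes no time and is no camera call; for the wrist camera it gives the pose at the moment of the call.
- order.hand_in(): hands the job in, once; it reports no verdict.
The state is a dict: "clock": time; "joint_pos": joint angles; "joint_velocities": joint speeds; "tau": joint torques, N m; "position": TCP position; "ee_rot": TCP orientation; "ft_force": force on the tool from outside, world axes, zero at the start; "torque": the same for the moment, N m; "grip_width": opening from 0.0 (shut) to 1.0 (fully open).
Only numpy, scipy, OpenCV 4.12 (cv2) and the standard library are available. Lean on these libraries where they do the work, as an engineer would, in place of code of your own. Each camera call takes 0.05 s, during which the arm holds its last target. There are 200 camera calls.

## Working session

There is one attempt and no reset: what is moved stays moved. The work goes in short steps, Python scripts to look and compute and a tool call to move; the robot and the scene stay as the last step left them, time stands still between calls to the robot, and variables do not carry over. Pictures are saved under pics/ and viewed, about 8 in all and at most 12, crops included, and the job is handed in when it is done.

Besides the shell and the picture viewer there is one more tool, called after "Request:" as name(argument=value, ...), one argument or row to a line, values as JSON. servo_tool: Moves the arm, as the interface text tells. Its arguments: {"type":"object","properties":{"deltas":{"type":"array"},"force":{"type":"number"}},"required":["deltas"]}

```bash
mkdir -p pics; ls
cat > h.py <<'E'
import numpy as np,cv2
from workcell import telemetry,eyes,order
def cal(n):
    c=eyes.calibration(n);K=np.array([[c['fx'],0,c['cx']],[0,c['fy'],c['cy']],[0,0,1.]])
    return K,cv2.Rodrigues(np.array(c['rvec'],float))[0],np.array(c['tvec'],float).ravel()
def ray(C,uv,z):
    K,R,t=C;d=R.T@np.linalg.inv(K)@np.array([uv[0],uv[1],1.]);o=-R.T@t
    return o+d*(z-o[2])/d[2]
def proj(C,p):
    K,R,t=C;q=K@(R@np.asarray(p,float)+t);return q[:2]/q[2]
def cloud(C,D):
    K,R,t=C;v,u=np.mgrid[:D.shape[0],:D.shape[1]]
    P=np.stack([(u-K[0,2])/K[0,0]*D,(v-K[1,2])/K[1,1]*D,D],-1);return (P-t)@R
E
python3 - <<'E'
from h import *
for n in('top','scene'):
    C=cal(n);i,d=eyes.camera(n);cv2.imwrite(f'pics/{n}0.png',i);np.savez(f'{n}0.npz',i=i,d=d,K=C[0],R=C[1],t=C[2])
    print(n,-C[1].T@C[2],C[0][0,0])
o=telemetry.get_obs();print(o)
E
```

```text
pics
top [0.33134837 0.03913679 1.29398266] 472.30376919309964
scene [-0.02386815 -0.71927404  0.78722508] 426.8194786963011
{'clock': 0.1, 'joint_pos': array([-1.25753661,  0.33281476, -0.06467228,  1.4608598 ,  0.02159275,
        1.34992108, -0.08851828]), 'joint_velocities': array([ 0.00166337, -0.00045384, -0.00192158, -0.0008564 ,  0.00016498,
        0.00027213,  0.00031139]), 'tau': array([ 1.07932687e-03, -6.26736975e+01,  4.89047414e-02, -3.92428958e+01,
        1.63405604e-02,  6.81926365e-03,  5.73356829e-05]), 'position': array([0.20589157, 0.58974834, 0.23059045]), 'ee_rot': array([ 8.15354435e-01,  5.78961758e-01, -5.14701041e-04,  4.03537969e-04]), 'ft_force': array([ 0.24733105, -0.26670687,  0.10411838]), 'torque': array([-0.01621905,  0.02656413, -0.00547695]), 'grip_width': 1.00074394508986}
```

View pics/top0.png

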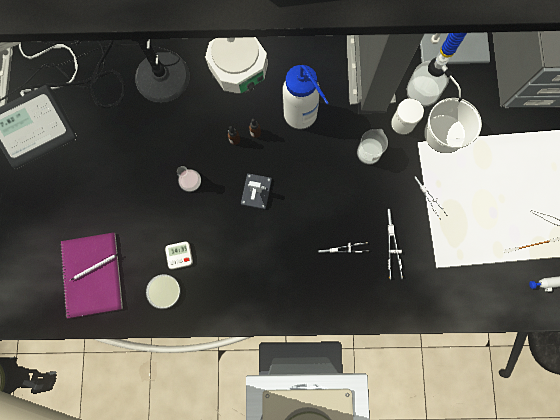

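View pics/scene0.png

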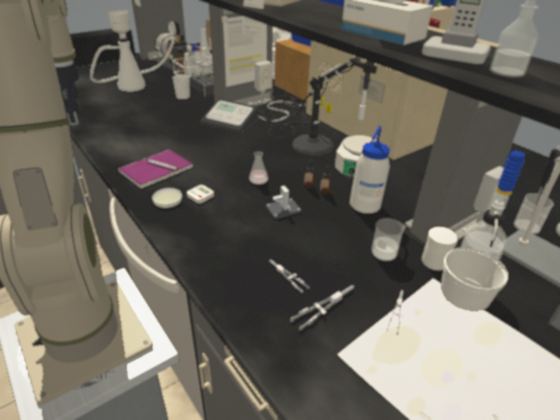

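The three candidates in the top view are (393,243), about 70 px long, and (343,249) and (431,197), each about 50 px. At about 366 px/m, 190 mm is about 70 px, so the first one fits. I'll confirm that in a crop, alongside the rest at (256,190).

Run:
```python
from h import *
f=np.load('top0.npz');i=f['i'];d=f['d'];C=(f['K'],f['R'],f['t'])
a=cv2.resize(i[200:285,355:430],None,fx=6,fy=6,interpolation=cv2.INTER_CUBIC)
b=cv2.resize(i[165:215,230:285],None,fx=6,fy=6,interpolation=cv2.INTER_CUBIC)
o=np.zeros((510,790,3),np.uint8);o[:510,:450]=a;o[:300,455:785]=b;cv2.imwrite('pics/c1.png',o)
P=cloud(C,d)
g=i.max(2)
m=np.zeros(g.shape,np.uint8);m[200:285,375:412]=(g[200:285,375:412]>90)
n,l,s,c=cv2.connectedComponentsWithStats(m,connectivity=8);print(s,c)
for uv in[(393,243),(343,249),(431,197)]:
    x,y=uv
print('table z',np.median(P[230:240,300:310,2]))
for (u,v) in[(390,210),(391,225),(390,277),(402,277)]: print(u,v,ray(C,(u,v),.008))
# rest heights
q=P[170:215,238:276]
for h0,h1 in[(.004,.02),(.045,.058),(.06,.09)]:
    k=(q[...,2]>h0)&(q[...,2]<h1);print(h0,k.sum(),q[k].mean(0),q[k].min(0),q[k].max(0))
```

```text
[[     0      0    560    420 234927]
 [   388    209     15     71    273]] [[279.36858684 209.45984497]
 [392.58608059 244.05494505]]
table z 0.00024302743741919764
390 210 [ 0.58506447 -0.24269115  0.008     ]
391 225 [ 0.5429301  -0.24294562  0.008     ]
390 277 [ 0.40105325 -0.23179909  0.008     ]
402 277 [ 0.40051814 -0.26404447  0.008     ]
0.004 774 [0.64447941 0.12712586 0.00993642] [0.58062356 0.07476991 0.00401122] [0.70850533 0.17937852 0.01990598]
0.045 58 [0.63101099 0.13112294 0.05391242] [0.61253769 0.11425844 0.04806731] [0.6462731  0.14151177 0.05713598]
0.06 65 [0.64859338 0.12814918 0.07542807] [0.64066496 0.11299425 0.06040282] [0.65765141 0.14330345 0.08324931]
```

View pics/c1.png

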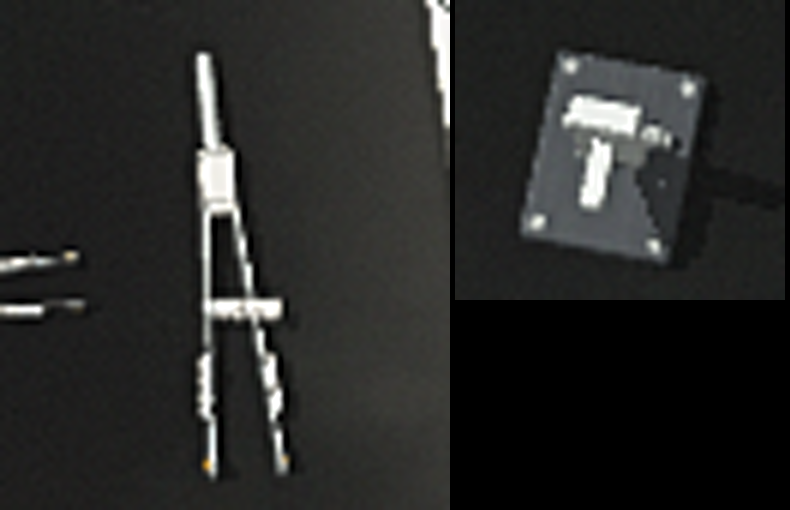

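The crop confirms it: block at crop (217,178), stem end (203,55), tips (210,470) and (283,465), cross-bar (245,308). In the rest crop, the ledge is at (595,175) and the eye block at (602,115), so the push direction is mostly +x world.

```bash
cat >> h.py <<'E'
def tool():
    from scipy.spatial.transform import Rotation as Ro
    o=telemetry.get_obs();return o,Ro.from_quat(o['ee_rot']).as_matrix(),np.array(o['position'])
def todo(target,yaw):
    "shift in tool axes (cm) and turn about tool z (rad) so that tool y heads along yaw (world)"
    o,M,p=tool();s=M.T@(np.array(target)-p)*100
    y=np.arctan2(M[1,1],M[0,1]);tr=-((yaw-y+np.pi)%(2*np.pi)-np.pi)
    print('t',round(o['clock'],2),'p',p.round(4),'tooly yaw',round(y,4),'shift cm',s.round(2),'turn',round(tr,4),'grip',round(o['grip_width']*8.54,2),'F',np.round(o['ft_force'],1),'tilt',M[:,2].round(4))
E
python3 - <<'E'
from h import *
f=np.load('top0.npz');i=f['i'];d=f['d'];C=(f['K'],f['R'],f['t']);P=cloud(C,d)
cr=lambda x,y,ox=355,oy=200:((x+.5)/6-.5+ox,(y+.5)/6-.5+oy)
s=ray(C,cr(204,55),.008);b=ray(C,cr(217,178),.016);tl=ray(C,cr(210,470),.008);tr=ray(C,cr(283,467),.008)
m=(tl+tr)/2;ax=s-m;print('stem',s,'block',b,'tips',tl,tr,'len',np.linalg.norm(ax),'yaw',np.arctan2(ax[1],ax[0]))
u=ax/np.linalg.norm(ax);print('block from stem end (60mm back):',s-u*.06)
q=P[165:215,232:282];k=((q[...,2]>.003)).astype(np.uint8)
pts=q[k>0][:,:2].astype(np.float32);r=cv2.minAreaRect(pts);print('foot rect',r)
L1=ray(C,cr(601-455,145,230,165),.054);L0=ray(C,cr(590-455,208,230,165),.054);print('ledge',L0,L1,np.arctan2(*(L1-L0)[1::-1]))
kk=(q[...,2]>.07);z=np.median(q[kk][:,2]);print('eye top z',z,cv2.minAreaRect(q[kk][:,:2].astype(np.float32)))
todo([.45,.25,.23],0.04)
E
```

```text
stem [ 0.58866695 -0.238984    0.008     ] block [ 0.52987081 -0.23980926  0.016     ] tips [ 0.39862365 -0.23053463  0.008     ] [ 0.39941667 -0.26330168  0.008     ] len 0.18981268993910413 yaw 0.04181208341666726
block from stem end (60mm back): [ 0.52871939 -0.24149199  0.008     ]
foot rect ((0.5275872349739075, 0.12091484665870667), (0.3998420238494873, 0.14462213218212128), 2.7378592491149902)
ledge [0.61224219 0.13597567 0.054     ] [0.64124911 0.13093714 0.054     ] -0.1719846828327389
eye top z 0.07688482974030612 ((0.4981456696987152, 0.07835537940263748), (0.3414306938648224, 0.02937442809343338), 18.148704528808594)
t 0.1 p [0.2059 0.5897 0.2306] tooly yaw -0.3359 shift cm [-24.03  34.25   0.09] turn -0.3759 grip 8.55 F [ 0.2 -0.3  0.1] tilt [-4.0e-04 -1.3e-03 -1.0e+00]
```

Request:
servo_tool(
  deltas=[
    [[0,3.5,0],-0.094,4.0],
    [[0,4,0],-0.094,4.0],
    [[0,4,0],-0.094,4.0],
    [[0,4,0],-0.094,4.0],
    [[-4,2,0],0,4.0],
    [[-4,2,0],0,4.0],
    [[-4,1.5,0],0,4.0],
    [[-4,1,0],0,4.0],
    [[-4,1,0],0,4.0],
    [[-4,1,0],0,4.0],
    [[-4,1,0],0,4.0],
    [[-4,1,0],0,4.0],
  ],
)

```text
clock: 1.1
position: [0.4775, 0.2584, 0.22]
ee_rot: [0.68, 0.734, -0.009, -0.002]
ft_force: [1.0, -0.1, -0.1]
grip_width: 0.466
```

```bash
python3 -c "
from h import *
todo([.5293,-.2407,.2],.042)"
```

```text
t 1.1 p [0.4775 0.2584 0.22  ] tooly yaw 0.0762 shift cm [-50.14   1.4    2.44] turn 0.0342 grip 3.98 F [ 1.  -0.1 -0.1] tilt [-0.0148 -0.0105 -0.9998]
```

Request:
servo_tool(
  deltas=[
    [[-4,0.1,0],0.003,4.0],
    [[-4,0.1,0],0.003,4.0],
    [[-4,0.1,0],0.003,4.0],
    [[-4,0.1,0],0.003,4.0],
    [[-4,0.1,0],0.003,4.0],
    [[-4,0.1,0],0.003,4.0],
    [[-4,0.1,0],0.003,4.0],
    [[-4,0.1,0],0.003,4.0],
    [[-4,0.1,0],0.003,4.0],
    [[-4,0.1,0],0.003,4.0],
    [[-4,0.1,0],0.003,4.0],
    [[0,0,0],0,4.0],
  ],
)

```text
clock: 2.1
position: [0.5093, -0.2071, 0.2224]
ee_rot: [0.696, 0.718, -0.011, -0.002]
ft_force: [-0.3, -0.9, 0.7]
grip_width: 0.467
```

```bash
python3 -c "
from h import *
todo([.5293,-.2407,.12],.042)"
```

```text
t 2.1 p [ 0.5093 -0.2071  0.2224] tooly yaw 0.0314 shift cm [-3.29  2.08 10.25] turn -0.0106 grip 3.99 F [-0.3 -0.9  0.7] tilt [-0.0172 -0.0134 -0.9998]
```

Request:
servo_tool(
  deltas=[
    [[-1.1,0.7,3.4],-0.005,4.0],
    [[-1.1,0.7,3.4],-0.005,4.0],
    [[-1.1,0.7,3.4],0,4.0],
    [[0,0,0],0,4.0],
    [[0,0,0],0,4.0],
  ],
)

```text
clock: 2.52
position: [0.53, -0.2464, 0.1176]
ee_rot: [0.695, 0.719, -0.011, -0.0]
ft_force: [0.1, -0.8, 0.7]
grip_width: 0.467
```

Run:
```python
from h import *
todo([.5293,-.2407,.004],.042)
C=cal('wrist');i,d=eyes.camera('wrist');cv2.imwrite('pics/w1.png',i);np.savez('w1.npz',i=i,d=d,K=C[0],R=C[1],t=C[2])
print(proj(C,[.5293,-.2407,.016]),proj(C,[.589,-.239,.008]))
```

```text
t 2.52 p [ 0.53   -0.2464  0.1176] tooly yaw 0.0351 shift cm [ 0.73  0.13 11.35] turn -0.0069 grip 3.99 F [ 0.1 -0.8  0.7] tilt [-0.0154 -0.0148 -0.9998]
[283.99913311 210.73297276] [282.90833459 276.59017081]
```

View pics/w1.png

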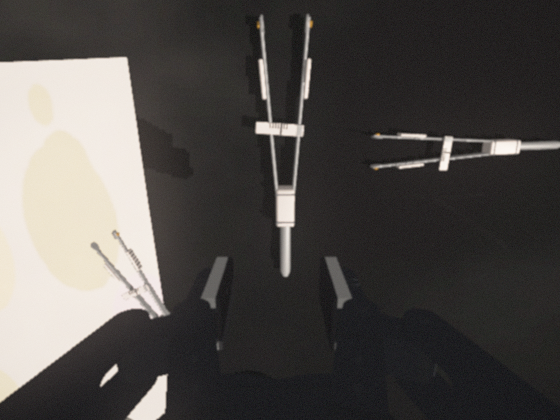

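The wrist view shows the target's block at (286,207), stem end (286,275) and tips (261,22) and (309,22). That is within about 4 px of the prediction.

Run:
```python
from h import *
f=np.load('w1.npz');i=f['i'];C=(f['K'],f['R'],f['t'])
g=i.max(2)
for v in(190,200,210,220,240,260,270): 
    r=np.where(g[v,265:305]>110)[0]+265;print(v,r.min(),r.max(),end='; ')
c=g[:,286];print('\ncol',[(v,int(c[v])) for v in list(range(180,230,2))+list(range(264,282,2))])
s=ray(C,(286,275),.008);m=(ray(C,(261,22),.008)+ray(C,(309,22),.008))/2
u=s-m;print(s,m,np.linalg.norm(u),np.arctan2(u[1],u[0]));u/=np.linalg.norm(u);print('origin',s-.06*u)
print('block',ray(C,(286,187),.016),ray(C,(286,221),.016))
```

```text
190 275 295; 200 276 294; 210 276 294; 220 276 294; 240 281 290; 260 281 290; 270 281 289; 
col [(180, 35), (182, 34), (184, 49), (186, 116), (188, 136), (190, 201), (192, 235), (194, 192), (196, 229), (198, 239), (200, 240), (202, 238), (204, 239), (206, 240), (208, 240), (210, 239), (212, 241), (214, 240), (216, 241), (218, 242), (220, 239), (222, 185), (224, 239), (226, 229), (228, 219), (264, 213), (266, 211), (268, 208), (270, 209), (272, 206), (274, 208), (276, 147), (278, 45), (280, 39)]
[ 0.58742225 -0.23649063  0.008     ] [ 0.39894033 -0.2455401   0.008     ] 0.18869903382746528 0.04797554750580728
origin [ 0.52749128 -0.23936806  0.008     ]
block [ 0.5107914  -0.23999758  0.016     ] [ 0.5374584  -0.23881487  0.016     ]
```

```bash
python3 -c "
from h import *
todo([.5275,-.2395,.004],.046)"
```

```text
t 2.57 p [ 0.5296 -0.246   0.1174] tooly yaw 0.0355 shift cm [ 0.82  0.   11.33] turn -0.0105 grip 4.04 F [-1.  -0.5 -0.1] tilt [-0.0162 -0.0145 -0.9998]
```

Request:
servo_tool(
  deltas=[
    [[0.4,0,2.5],-0.01,4.0],
    [[0.4,0,2.5],0,4.0],
    [[0,0,2.0],0,4.0],
    [[0,0,1.2],0,4.0],
    [[0,0,0],0,4.0],
    [[0,0,0],0,4.0],
  ],
)

```text
clock: 3.07
position: [0.5343, -0.2364, 0.0436]
ee_rot: [0.689, 0.725, -0.006, 0.005]
ft_force: [0.2, 1.6, 0.4]
grip_width: 0.472
```

```bash
python3 -c "
from h import *
todo([.5275,-.2395,.004],.046)"
```

```text
t 3.07 p [ 0.5343 -0.2364  0.0436] tooly yaw 0.0502 shift cm [-0.22 -0.68  3.97] turn 0.0042 grip 4.03 F [0.2 1.6 0.4] tilt [-0.0016 -0.0152 -0.9999]
```

Request:
servo_tool(
  deltas=[
    [[-0.1,-0.4,1.0],0.004,4.0],
    [[-0.1,-0.3,1.0],0,4.0],
    [[0,0,1.0],0,4.0],
    [[0,0,0],0,4.0],
    [[0,0,0],0,4.0],
  ],
)

```text
clock: 3.48
position: [0.5294, -0.2401, 0.0157]
ee_rot: [0.691, 0.723, -0.004, 0.008]
ft_force: [0.9, -0.2, 0.4]
grip_width: 0.465
```

```bash
python3 -c "
from h import *
todo([.5275,-.2395,.004],.046)"
```

```text
t 3.48 p [ 0.5294 -0.2401  0.0157] tooly yaw 0.0461 shift cm [ 0.09 -0.19  1.16] turn 0.0001 grip 3.97 F [ 0.9 -0.2  0.4] tilt [ 0.0052 -0.0165 -0.9999]
```

Request:
servo_tool(
  deltas=[
    [[0.05,-0.15,0.6],0,4.0],
    [[0,0,0.5],0,4.0],
    [[0,0,0],0,4.0],
    [[0,0,0],0,1.0],
    [[0,0,0],0,1.0],
    [[0,0,0],0,1.0],
    [[0,0,0],0,1.0],
    [[0,0,0],0,1.0],
    [[0,0,0],0,1.0],
    [[0,0,0],0,1.0],
  ],
  force=40,
)

```text
clock: 4.32
position: [0.5281, -0.24, 0.0039]
ee_rot: [0.691, 0.723, -0.004, 0.008]
ft_force: [-0.4, 0.6, -1.2]
grip_width: 0.15
```

```bash
python3 -c "
from h import *
todo([.5275,-.2395,.004],.046)"
```

```text
t 4.32 p [ 0.5281 -0.24    0.0039] tooly yaw 0.0459 shift cm [ 0.06 -0.06 -0.01] turn -0.0001 grip 1.28 F [-0.4  0.6 -1.2] tilt [ 0.0054 -0.0166 -0.9998]
```

Request:
servo_tool(
  deltas=[
    [[0,0,-1],0,1.0],
    [[0,0,-2],0,1.0],
    [[0,0,-3],0,1.0],
    [[0,0,-4],0,1.0],
    [[0,0,-4],0,1.0],
    [[1,0.5,-4],0.03,1.0],
    [[2.5,1,-2],0.03,1.0],
    [[3.0,1,0],0.03,1.0],
    [[3.0,1,0],0.03,1.0],
    [[3.0,1,0],0.03,1.0],
    [[3.0,1,0],0.03,1.0],
    [[3.0,1,0],0.03,1.0],
  ],
)

```text
clock: 5.32
position: [0.6013, -0.0604, 0.2203]
ee_rot: [0.772, 0.636, -0.002, 0.01]
ft_force: [1.3, -0.2, -1.3]
grip_width: 0.148
```

```bash
python3 -c "
from h import *
todo([.66,.06,.2],-.17)"
```

```text
t 5.32 p [ 0.6013 -0.0604  0.2203] tooly yaw -0.1928 shift cm [12.97  3.43  1.87] turn -0.0228 grip 1.27 F [ 1.3 -0.2 -1.3] tilt [ 0.0106 -0.018  -0.9998]
```

Request:
servo_tool(
  deltas=[
    [[3,1,0.4],-0.01,1.0],
    [[3,1,0.4],-0.01,1.0],
    [[3,0.8,0.4],0,1.0],
    [[2,0.5,0.3],0,1.0],
    [[0,0,0],0,1.0],
    [[0,0,0],0,1.0],
    [[0,0,0],0,1.0],
  ],
)

```text
clock: 5.9
position: [0.6565, 0.0562, 0.208]
ee_rot: [0.763, 0.647, 0.0, 0.01]
ft_force: [0.3, -0.6, -1.0]
grip_width: 0.148
```

Run:
```python
from h import *
todo([.66,.06,.2],-.17)
C=cal('wrist');i,d=eyes.camera('wrist');cv2.imwrite('pics/w2.png',i);np.savez('w2.npz',i=i,d=d,K=C[0],R=C[1],t=C[2])
print(proj(C,[.6412,.131,.062]),proj(C,[.6122,.136,.054]))
```

```text
t 5.9 p [0.6565 0.0562 0.208 ] tooly yaw -0.1645 shift cm [0.44 0.27 0.8 ] turn 0.0055 grip 1.27 F [ 0.3 -0.6 -1. ] tilt [ 0.0137 -0.0152 -0.9998]
[360.27090083 161.49368402] [361.09674124 125.4677619 ]
```

View pics/w2.png

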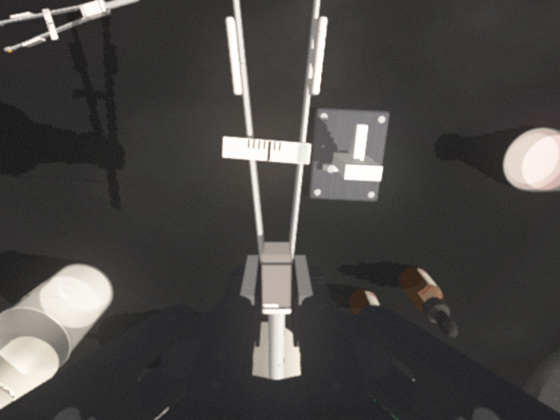

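The tweezers sit square in the jaws: block at (276,278), stem end (276,378), pads (234,55) and (319,55). The rest's ledge is at (361,140) and the eye block's top front edge at (363,165), close to the prediction.

Run:
```python
from h import *
f=np.load('w2.npz');i=f['i'];d=f['d'];C=(f['K'],f['R'],f['t']);P=cloud(C,d);g=i.max(2)
m=(g[110:200,330:395]>200).astype(np.uint8)
n,l,s,c=cv2.connectedComponentsWithStats(m)
for k in range(1,n):
    if s[k,4]>60:
        pt=np.argwhere(l==k)[:,::-1].astype(np.float32)+[330,110];z=np.median(P[pt[:,1].astype(int),pt[:,0].astype(int),2]);h=.077 if z>.066 else .054
        W=np.array([ray(C,p,h)[:2] for p in pt]).astype(np.float32);r=cv2.minAreaRect(W)
        print(s[k],'z',z.round(4),'centre',np.round(r[0],4),'size',np.round(r[1],4),'ang',r[2]); print(cv2.boxPoints(r).round(4).tolist())
# foot
fm=((g[100:210,300:400]>55)&(np.abs(P[100:210,300:400,2]-.01)<.006)).astype(np.uint8)
pt=np.argwhere(fm)[:,::-1].astype(np.float32)+[300,100]
W=np.array([ray(C,p,.010)[:2] for p in pt]).astype(np.float32);r=cv2.minAreaRect(W);print('foot',r,cv2.boxPoints(r).round(4).tolist())
o,M,p=tool();zs=p[2]+.004
for uv in[(276,378),(276,277),(234,55),(319,55)]:
    w=ray(C,uv,zs if uv[1]!=277 else zs+.008);print(uv,'tool frame mm',(M.T@(w-p)*1000).round(1))
# stem edges
for v in(320,340,360,372): r=np.where(g[v,262:292]>150)[0]+262;print(v,r.min(),r.max(),end=' ')
```

```text
[ 23  14  15  37 410] z 0.0535 centre [0.6261 0.1339] size [0.01   0.0308] ang 78.14318084716797
[[0.6100999712944031, 0.13220000267028809], [0.6402000188827515, 0.125900000333786], [0.6421999931335449, 0.1356000006198883], [0.6121000051498413, 0.14190000295639038]]
[ 14  54  39  17 588] z 0.0765 centre [0.6473 0.1292] size [0.0308 0.0131] ang 77.85472869873047
[[0.6376000046730042, 0.11550000309944153], [0.6503999829292297, 0.1128000020980835], [0.6568999886512756, 0.1429000049829483], [0.64410001039505, 0.14560000598430634]]
foot ((0.6444516777992249, 0.12953253090381622), (0.07152561843395233, 0.09111552685499191), 78.11034393310547) [[0.5924999713897705, 0.1039000004529953], [0.6816999912261963, 0.0851999968290329], [0.696399986743927, 0.1551000028848648], [0.607200026512146, 0.17389999330043793]]
(276, 378) tool frame mm [ 1.9 57.8 -3.1]
(276, 277) tool frame mm [  1.8  -5.2 -12.1]
(234, 55) tool frame mm [-14.  -94.1  -5.3]
(319, 55) tool frame mm [ 17.7 -94.1  -5.8]
320 270 284 340 262 291 360 262 291 372 262 291
```

```bash
python3 -c "
from h import *
todo([.5447,.1501,.075],-.209)"
```

```text
t 5.95 p [0.6565 0.0555 0.2082] tooly yaw -0.1654 shift cm [  7.66 -12.8   13.01] turn 0.0436 grip 1.29 F [-0.2 -0.8 -0.8] tilt [ 0.0138 -0.0154 -0.9998]
```

Request:
servo_tool(
  deltas=[
    [[1,-2,0],0.02,1.0],
    [[1.3,-2.5,0],0.02,1.0],
    [[1.3,-2.5,0],0.005,1.0],
    [[1.3,-2.5,1],0,1.0],
    [[1.2,-2,2],0,1.0],
    [[1,-1,2.5],0,1.0],
    [[0,0,2.5],0,1.0],
    [[0,0,2],0,1.0],
    [[0,0,1],0,1.0],
    [[0,0,0],0,1.0],
    [[0,0,0],0,1.0],
  ],
)

```text
clock: 6.87
position: [0.5471, 0.1342, 0.0986]
ee_rot: [0.786, 0.618, 0.005, 0.014]
ft_force: [1.2, -0.5, -0.6]
grip_width: 0.15
```

```bash
python3 -c "
from h import *
todo([.5447,.1501,.059],-.209)"
```

```text
t 6.87 p [0.5471 0.1342 0.0986] tooly yaw -0.237 shift cm [ 1.53 -0.72  3.93] turn -0.028 grip 1.28 F [ 1.2 -0.5 -0.6] tilt [ 0.0242 -0.0159 -0.9996]
```

Request:
servo_tool(
  deltas=[
    [[0.5,-0.3,0.5],-0.014,1.0],
    [[0.5,-0.3,0.8],-0.014,1.0],
    [[0.5,0,1.0],0,1.0],
    [[0,0,0.8],0,1.0],
    [[0,0,0.3],0,1.0],
    [[0,0,0],0,1.0],
    [[0,0,0],0,1.0],
  ],
)

```text
clock: 7.45
position: [0.5482, 0.1508, 0.0648]
ee_rot: [0.777, 0.63, 0.007, 0.015]
ft_force: [0.5, -0.4, -0.4]
grip_width: 0.15
```

```bash
python3 -c "
from h import *
todo([.5447,.1501,.0585],-.209)"
```

```text
t 7.45 p [0.5482 0.1508 0.0648] tooly yaw -0.2081 shift cm [-0.14 -0.35  0.62] turn 0.0009 grip 1.28 F [ 0.5 -0.4 -0.4] tilt [ 0.0297 -0.0139 -0.9995]
```

Run:
```python
from h import *
o,M,p=tool()
N=p+M@np.array([.000,.0585,-.004]);E=np.array([.6413,.1306,.062]);out=[]
for n in('top','scene','wrist'):
    C=cal(n);i,d=eyes.camera(n);np.savez(f'{n}1.npz',i=i,d=d,K=C[0],R=C[1],t=C[2])
    a,b=proj(C,N),proj(C,E);print(n,'nose',a.round(1),'eye',b.round(1))
    x,y=(b-[33,33]).astype(int);x=min(max(x,0),494);y=min(max(y,0),354)
    print('crop',x,y);out.append(cv2.resize(i[y:y+66,x:x+66],(396,396),interpolation=cv2.INTER_CUBIC) if n!='wrist' else None)
cv2.imwrite('pics/c2.png',np.hstack(out[:2]))
```

```text
top nose [250.5 200.4] eye [253.8 188. ]
crop 220 155
scene nose [270.4 193.1] eye [281.5 192.9]
crop 248 159
wrist nose [273.9 379.4] eye [273.3 417.2]
crop 240 354
```

View pics/c2.png

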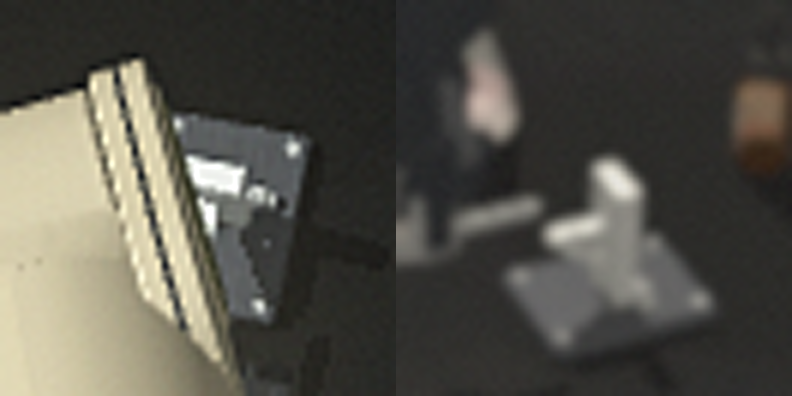

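The top view is mostly hidden by the arm. In the scene view the nose is at crop (541,203), the ledge tip at (548,238) and the eye block's top at (595–640,160–190). I'll compare these with the projected points.

Run:
```python
from h import *
f=np.load('scene1.npz');C=(f['K'],f['R'],f['t']);i=f['i']
O=np.array([.6413,.1306,0]);u=np.array([.978,-.207,0]);n=np.array([.207,.978,0])
def cr(p): q=proj(C,p);return ((q-[248,159]+.5)*6-.5+[396,0]).round(0)
for name,x,y,z in[('tipR',-31,-5,54),('tipL',-31,5,54),('topFR',0,-15,77),('topFL',0,15,77),('topBR',12,-15,77),('topBL',12,15,77),('botFR',0,-15,47),('foot',-40,-36,10)]:
    print(name,cr(O+u*x/1e3+n*y/1e3+[0,0,z/1e3]))
o,M,p=tool()
for dx in(0,.0018): print('nose',cr(p+M@np.array([dx,.059,-.004])))
f=np.load('wrist1.npz');g=f['i'].max(2);C=(f['K'],f['R'],f['t'])
for v in(325,350,370): print(v,g[v,262:292].tolist())
```

```text
tipR [547. 238.]
tipL [539. 227.]
topFR [613. 197.]
topFL [588. 166.]
topBR [635. 192.]
topBL [609. 162.]
botFR [611. 246.]
foot [554. 346.]
nose [534. 205.]
nose [533. 204.]
325 [155, 157, 160, 159, 155, 157, 165, 174, 188, 205, 226, 235, 244, 249, 251, 253, 254, 254, 254, 254, 254, 255, 246, 191, 157, 152, 156, 156, 155, 139]
350 [115, 110, 111, 109, 110, 117, 141, 166, 189, 212, 227, 237, 245, 248, 252, 253, 254, 254, 254, 254, 254, 252, 222, 170, 155, 153, 158, 156, 156, 159]
370 [193, 190, 192, 208, 242, 255, 252, 219, 188, 210, 228, 239, 245, 250, 252, 253, 254, 254, 254, 254, 254, 249, 224, 196, 193, 192, 195, 197, 198, 196]
```

Request:
servo_tool(
  deltas=[
    [[-0.05,0,0.3],0,1.0],
    [[-0.05,0,0.3],0,1.0],
    [[0,0.4,0.02],0,1.0],
    [[0,0.5,0.02],0,1.0],
    [[0,0.5,0.02],0,1.0],
    [[0,0,0],0,1.0],
    [[0,0,0],0,1.0],
  ],
)

```text
clock: 8.18
position: [0.5647, 0.146, 0.0597]
ee_rot: [0.777, 0.629, 0.009, 0.015]
ft_force: [-0.7, 0.4, -1.5]
grip_width: 0.149
```

```bash
cat >> h.py <<'E'
O=np.array([.6413,.1306,0]);U=np.array([.978,-.207,0]);N=np.array([.207,.978,0])
def inrest():
    o,M,p=tool();d=p-O;w=M[:,1]
    print('TCP in rest mm',(np.array([d@U,d@N,p[2]])*1e3).round(2),'nose',((np.array([(p+w*.0585-O)@U,(p+w*.0585-O)@N]))*1e3).round(2))
    print('F in rest',np.round([o['ft_force']@U,o['ft_force']@N,o['ft_force'][2]],1),'pitch',w[2].round(4))
E
python3 -c "
from h import *
todo([.5447,.1501,.0585],-.209);inrest()"
```

```text
t 8.18 p [0.5647 0.146  0.0597] tooly yaw -0.2093 shift cm [-0.01 -2.05  0.05] turn -0.0003 grip 1.27 F [-0.7  0.4 -1.5] tilt [ 0.0324 -0.0129 -0.9994]
TCP in rest mm [-78.09  -0.8   59.67] nose [-19.65  -0.85]
F in rest [-0.7  0.2 -1.5] pitch 0.0344
```

Request:
servo_tool(
  deltas=[
    [[0,0.2,0.2],0,1.0],
    [[0,0.5,0.03],0,1.0],
    [[0,0.5,0.03],0,1.0],
    [[0,0.5,0.03],0,1.0],
    [[0,0.5,0.03],0,1.0],
    [[0,0,0],0,1.0],
    [[0,0,0],0,1.0],
  ],
)

```text
clock: 8.77
position: [0.5891, 0.1407, 0.0569]
ee_rot: [0.777, 0.629, 0.009, 0.015]
ft_force: [-0.7, -0.2, -1.0]
grip_width: 0.151
```

```bash
python3 -c "
from h import *
inrest()"
```

```text
TCP in rest mm [-53.15  -0.91  56.93] nose [ 5.29 -0.97]
F in rest [-0.7 -0.3 -1. ] pitch 0.0346
```

Request:
servo_tool(
  deltas=[
    [[0,0.2,-0.06],0,1.0],
    [[0,0.3,-0.05],0,1.0],
    [[0,0,0],0,1.0],
    [[0,0,0],0,1.0],
  ],
)

```text
clock: 9.1
position: [0.594, 0.1396, 0.058]
ee_rot: [0.777, 0.629, 0.008, 0.015]
ft_force: [0.3, 0.5, -2.3]
grip_width: 0.149
```

```bash
python3 -c "
from h import *
inrest()"
```

```text
TCP in rest mm [-48.16  -0.97  58.01] nose [10.29 -1.02]
F in rest [ 0.2  0.6 -2.3] pitch 0.0338
```

Request:
servo_tool(
  deltas=[
    [[0,0.3,-0.04],0,1.0],
    [[0,0.4,0.01],0,1.0],
    [[0,0.4,0.01],0,1.0],
    [[0,0.4,0.01],0,1.0],
    [[0,0,0],0,1.0],
    [[0,0,0],0,1.0],
  ],
)

```text
clock: 9.6
position: [0.6096, 0.1364, 0.0583]
ee_rot: [0.777, 0.629, 0.008, 0.015]
ft_force: [-0.8, 0.8, -2.3]
grip_width: 0.146
```

```bash
python3 -c "
from h import *
inrest()"
```

```text
TCP in rest mm [-32.19  -0.85  58.29] nose [26.26 -0.87]
F in rest [-0.9  0.6 -2.3] pitch 0.0326
```

Request:
servo_tool(
  deltas=[
    [[0,0.4,0.01],0,1.0],
    [[0,0.4,0.01],0,1.0],
    [[0,0.4,0.01],0,1.0],
    [[0,0.2,0.01],0,1.0],
    [[0,0.1,0],0,1.0],
    [[0,0,0],0,1.0],
    [[0,0,0],0,1.0],
  ],
)

```text
clock: 10.18
position: [0.6265, 0.1327, 0.0586]
ee_rot: [0.777, 0.629, 0.008, 0.015]
ft_force: [-0.5, -1.3, -1.8]
grip_width: 0.147
```

```bash
python3 -c "
from h import *
inrest()"
```

```text
TCP in rest mm [-14.92  -1.01  58.63] nose [43.53 -1.05]
F in rest [-0.2 -1.4 -1.8] pitch 0.0335
```

Nearly home. I'll make small forward steps until there is contact.

Request:
servo_tool(
  deltas=[
    [[0,0.15,0.02],0,1.0],
    [[0,0.15,0.02],0,1.0],
    [[0,0.1,0.01],0,1.0],
  ],
)

```text
clock: 10.43
position: [0.6275, 0.1327, 0.0581]
ee_rot: [0.777, 0.63, 0.006, 0.013]
ft_force: [-5.2, -1.2, 4.7]
grip_width: 0.154
```

```bash
python3 -c "
from h import *
inrest()"
```

```text
TCP in rest mm [-13.9   -0.8   58.09] nose [44.56 -0.79]
F in rest [-4.8 -2.3  4.7] pitch 0.027
```

Request:
servo_tool(
  deltas=[
    [[0,0.2,0],0,1.0],
    [[0,0.2,0],0,1.0],
  ],
)

```text
clock: 10.6
position: [0.6276, 0.1327, 0.058]
ee_rot: [0.776, 0.63, 0.003, 0.01]
ft_force: [-10.8, 0.9, 7.7]
grip_width: 0.148
```

```bash
python3 -c "
from h import *
inrest()"
```

```text
TCP in rest mm [-13.81  -0.73  58.01] nose [44.66 -0.66]
F in rest [-10.7  -1.4   7.7] pitch 0.0186
```

The block is home: about 11 N along the axis with no further advance. Releasing.

Request:
servo_tool(
  deltas=[
    [[0,0,0],0,1.0],
    [[0,0,0],0,2.0],
    [[0,0,0],0,3.0],
    [[0,0,0],0,4.5],
    [[0,0,0],0,4.5],
    [[0,0,-1.0],0,4.5],
    [[0,0,-2.5],0,4.5],
    [[0,0,-2.5],0,4.5],
    [[0,-1,-2],0,4.5],
    [[0,-2,0],0,4.5],
    [[0,-2,0],0,4.5],
    [[0,-2,0],0,4.5],
  ],
)

```text
clock: 11.6
position: [0.5602, 0.1463, 0.1456]
ee_rot: [0.778, 0.628, 0.005, 0.012]
ft_force: [1.3, -0.3, 0.5]
grip_width: 0.529
```

Run:
```python
from h import *
inrest();o,M,p=tool();print(M[:,2])
C=cal('wrist');i,d=eyes.camera('wrist');cv2.imwrite('pics/w3.png',i);np.savez('w3.npz',i=i,d=d,K=C[0],R=C[1],t=C[2])
for x in(-15,-73,-108): print(x,proj(C,O+U*x/1e3+[0,0,.062]))
```

```text
TCP in rest mm [-82.54  -1.38 145.64] nose [-24.08  -1.57]
F in rest [ 1.3 -0.   0.5] pitch 0.0255
[ 0.0233803  -0.01242233 -0.99964946]
-15 [277.53838695 296.6899242 ]
-73 [277.42958384 226.8966579 ]
-108 [277.35538123 179.29836111]
```

View pics/w3.png

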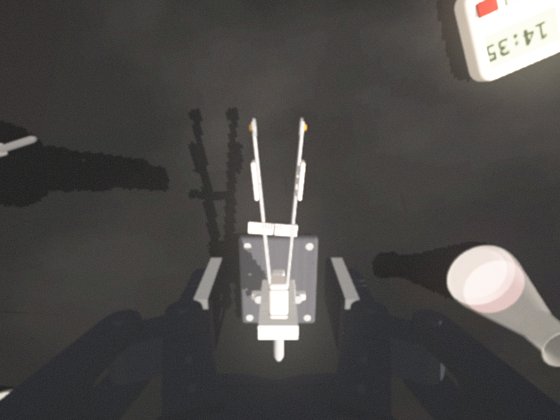

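The tweezers are seated: block (279,300), eye block (278,332) with the stem coming out beyond at (279,352), and pads at (256,181) and (299,181), symmetric about the axis. Now I'll move down over the pads.

Request:
servo_tool(
  deltas=[
    [[0,-0.8,0],0,5.2],
    [[0,-0.8,0],0,5.2],
    [[0.1,-0.8,0.5],0,5.2],
    [[0,0,1.2],0,5.2],
    [[0,0,1.2],0,5.2],
    [[0,0,0.8],0,5.2],
    [[0,0,0],0,5.2],
    [[0,0,0],0,5.2],
  ],
)

```text
clock: 12.32
position: [0.5328, 0.154, 0.1064]
ee_rot: [0.777, 0.629, 0.006, 0.011]
ft_force: [-0.5, -1.1, -0.8]
grip_width: 0.608
```

```bash
python3 -c "
from h import *
inrest();todo(O-.107*U-.0008*N+[0,0,.052],-.209)"
```

```text
TCP in rest mm [-110.93    0.42  106.36] nose [-52.47   0.34]
F in rest [-0.3 -1.2 -0.8] pitch 0.0254
t 12.32 p [0.5328 0.154  0.1064] tooly yaw -0.2099 shift cm [-0.09  0.26  5.45] turn -0.0009 grip 5.2 F [-0.5 -1.1 -0.8] tilt [ 0.0238 -0.0103 -0.9997]
```

Request:
servo_tool(
  deltas=[
    [[-0.09,0.2,0.8],0,5.0],
    [[0,0.05,1.2],0,5.0],
    [[0,0,1.2],0,5.0],
    [[0,0,1.0],0,5.0],
    [[0,0,0.7],0,5.0],
    [[0,0,0],0,5.0],
    [[0,0,0],0,5.0],
  ],
)

```text
clock: 12.9
position: [0.5377, 0.1508, 0.0519]
ee_rot: [0.778, 0.628, 0.006, 0.012]
ft_force: [-0.1, 0.0, 1.2]
grip_width: 0.584
```

```bash
python3 -c "
from h import *
inrest();todo(O-.107*U-.0008*N+[0,0,.052],-.209)"
```

```text
TCP in rest mm [-105.53   -1.65   51.94] nose [-47.07  -1.82]
F in rest [-0.1  0.   1.2] pitch 0.0257
t 12.9 p [0.5377 0.1508 0.0519] tooly yaw -0.2115 shift cm [ 0.08 -0.14 -0.01] turn -0.0025 grip 4.98 F [-0.1  0.   1.2] tilt [ 0.0238 -0.0114 -0.9997]
```

Request:
servo_tool(
  deltas=[
    [[0.08,-0.12,0],0,4.5],
    [[0,0,0],0,4.0],
    [[0,0,0],0,3.6],
    [[0,0,0],0,3.4],
    [[0,0,0],0,3.2],
    [[0,0,0],0,3.0],
    [[0,0,0],0,2.9],
    [[0,0,0],0,2.9],
    [[0,0,0],0,2.9],
  ],
  force=20,
)

```text
clock: 13.65
position: [0.5372, 0.1525, 0.0538]
ee_rot: [0.778, 0.628, 0.007, 0.012]
ft_force: [-0.7, 0.3, -0.0]
grip_width: 0.337
```

Run:
```python
from h import *
inrest();o,M,p=tool();print(o['grip_width']*85.4)
C=cal('wrist');i,d=eyes.camera('wrist');cv2.imwrite('pics/w4.png',i);np.savez('w4.npz',i=i,d=d,K=C[0],R=C[1],t=C[2])
for x in(-15,-73,-108,-147): print(x,proj(C,O+U*x/1e3+[0,0,.062]))
```

```text
TCP in rest mm [-106.36   -0.11   53.84] nose [-47.9   -0.28]
F in rest [-0.7  0.1 -0. ] pitch 0.0272
28.75636337569094
-15 [274.63003136 432.05307892]
-73 [274.17694878 343.90790437]
-108 [273.84895257 280.09771809]
-147 [273.42010793 196.667926  ]
```

View pics/w4.png

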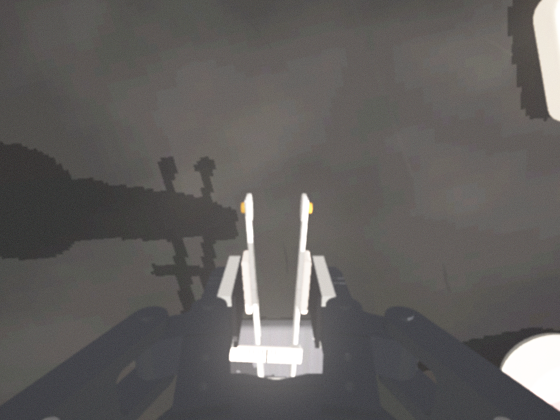

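View: plates at (249,208) and (304,208), pads (249,283) and (304,283), cross-bar (265,355) with its marks visible. I'll measure the gaps.

```bash
cat >> h.py <<'E'
def gaps(f,rows=(200,208,214,270,285)):
    C=(f['K'],f['R'],f['t']);g=f['i'].max(2).astype(int)
    for v in rows:
        r=np.where(g[v,225:330]>150)[0]+225;j=np.diff(r);k=np.argmax(j)
        L=(r[0],r[k]);Rr=(r[k+1],r[-1]);w=lambda a,b:np.linalg.norm(ray(C,(a,v),.068)-ray(C,(b,v),.068))*1e3
        print(v,L,Rr,'inner %.1f outer %.1f mm'%(w(L[1]+.5,Rr[0]-.5),w(L[0]-.5,Rr[1]+.5)))
def bar(f,name):
    cv2.imwrite(name,cv2.resize(f['i'][185:385,200:350],None,fx=4,fy=3,interpolation=cv2.INTER_CUBIC))
E
python3 -c "
from h import *
gaps(np.load('w4.npz'))"
```

```text
200 (np.int64(244), np.int64(252)) (np.int64(301), np.int64(309)) inner 18.9 outer 25.9 mm
208 (np.int64(240), np.int64(253)) (np.int64(300), np.int64(312)) inner 18.2 outer 28.9 mm
214 (np.int64(245), np.int64(253)) (np.int64(300), np.int64(308)) inner 18.3 outer 25.5 mm
270 (np.int64(225), np.int64(255)) (np.int64(297), np.int64(327)) inner 17.3 outer 43.5 mm
285 (np.int64(225), np.int64(256)) (np.int64(296), np.int64(329)) inner 16.8 outer 45.1 mm
```

Request:
servo_tool(
  deltas=[
    [[0,0,0],0,2.8],
    [[0,0,0],0,2.7],
    [[0,0,0],0,2.6],
    [[0,0,0],0,2.5],
    [[0,0,0],0,2.4],
    [[0,0,0],0,2.4],
    [[0,0,0],0,2.4],
    [[0,0,0],0,2.4],
  ],
)

```text
clock: 14.37
position: [0.5371, 0.1525, 0.0537]
ee_rot: [0.778, 0.628, 0.007, 0.012]
ft_force: [0.2, -0.5, 0.6]
grip_width: 0.281
```

Run:
```python
from h import *
inrest();o,M,p=tool();print(o['grip_width']*85.4)
C=cal('wrist');i,d=eyes.camera('wrist');f=dict(i=i,d=d,K=C[0],R=C[1],t=C[2]);np.savez('w5.npz',**f)
gaps(f);bar(f,'pics/b5.png')
```

```text
TCP in rest mm [-106.46   -0.18   53.69] nose [-48.    -0.35]
F in rest [ 0.3 -0.4  0.6] pitch 0.0268
23.983376425571418
200 (np.int64(252), np.int64(260)) (np.int64(293), np.int64(300)) inner 12.6 outer 19.2 mm
208 (np.int64(248), np.int64(260)) (np.int64(293), np.int64(304)) inner 12.7 outer 22.6 mm
214 (np.int64(252), np.int64(260)) (np.int64(293), np.int64(300)) inner 12.7 outer 19.5 mm
270 (np.int64(231), np.int64(260)) (np.int64(292), np.int64(321)) inner 13.1 outer 38.4 mm
285 (np.int64(227), np.int64(261)) (np.int64(291), np.int64(325)) inner 12.4 outer 42.5 mm
```

View pics/b5.png

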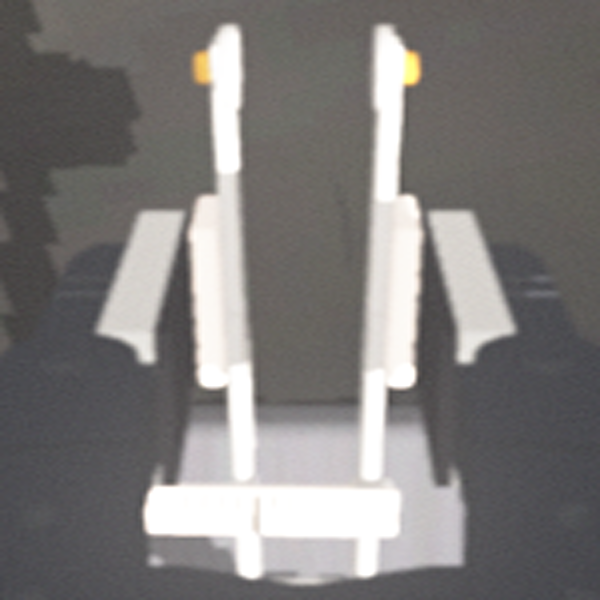

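Enlarged view: the right blade (image left) at the bar is at about x=247 and the long mark at about x=255, so a little more squeeze is needed. The plate gap measures about 12.7 mm.

Request:
servo_tool(
  deltas=[
    [[0,0,0],0,2.35],
    [[0,0,0],0,2.3],
    [[0,0,0],0,2.25],
    [[0,0,0],0,2.2],
    [[0,0,0],0,2.2],
    [[0,0,0],0,2.2],
    [[0,0,0],0,2.2],
  ],
)

```text
clock: 15.0
position: [0.537, 0.1525, 0.0537]
ee_rot: [0.778, 0.628, 0.007, 0.012]
ft_force: [0.1, -0.0, -0.7]
grip_width: 0.259
```

Run:
```python
from h import *
inrest();o,M,p=tool();print(o['grip_width']*85.4)
C=cal('wrist');i,d=eyes.camera('wrist');f=dict(i=i,d=d,K=C[0],R=C[1],t=C[2]);np.savez('w6.npz',**f)
gaps(f)
for n in(4,5,6):
    F=np.load(f'w{n}.npz');g=F['i'].min(2)
    a=np.median(g[353:358,225:315].astype(int),0).astype(int);print(n,'bar',a.tolist())
    for v in(340,345,366,370,374): 
        r=np.where(F['i'][v,235:315].max(2 if 0 else 1)>225)[0]+235;print(v,r.tolist())
```

```text
TCP in rest mm [-106.52   -0.18   53.71] nose [-48.06  -0.35]
F in rest [ 0.1 -0.  -0.7] pitch 0.0268
22.11702548947867
200 (np.int64(255), np.int64(263)) (np.int64(290), np.int64(297)) inner 10.2 outer 16.9 mm
208 (np.int64(251), np.int64(263)) (np.int64(290), np.int64(301)) inner 10.3 outer 20.2 mm
214 (np.int64(255), np.int64(263)) (np.int64(290), np.int64(297)) inner 10.4 outer 17.1 mm
270 (np.int64(233), np.int64(262)) (np.int64(290), np.int64(319)) inner 11.4 outer 36.7 mm
285 (np.int64(229), np.int64(263)) (np.int64(289), np.int64(323)) inner 10.7 outer 40.8 mm
4 bar [93, 96, 93, 126, 235, 255, 255, 255, 255, 255, 255, 255, 255, 255, 255, 255, 255, 255, 255, 255, 255, 255, 255, 255, 255, 255, 255, 255, 255, 255, 255, 255, 255, 255, 255, 255, 255, 255, 255, 255, 255, 220, 246, 255, 255, 255, 255, 255, 255, 255, 255, 255, 255, 255, 255, 255, 255, 255, 255, 255, 255, 255, 255, 255, 255, 255, 255, 255, 255, 255, 255, 255, 255, 255, 255, 255, 255, 242, 199, 197, 197, 196, 199, 196, 196, 197, 200, 200, 197, 196]
340 [255, 256, 257, 258, 259, 260, 293, 294, 295, 296, 297, 298]
345 [2
[... 1103 characters left out ...]
 92, 94, 92, 90, 138, 249, 255, 255, 255, 255, 255, 255, 255, 255, 255, 255, 255, 255, 255, 255, 255, 255, 255, 255, 255, 255, 255, 255, 222, 216, 255, 255, 255, 255, 255, 255, 255, 255, 255, 255, 255, 255, 255, 255, 255, 255, 255, 255, 255, 255, 255, 255, 255, 255, 255, 255, 255, 255, 255, 255, 255, 255, 255, 255, 241, 200, 201, 202, 201, 198, 198, 196, 196, 197, 196, 195, 197, 196, 176, 136, 99]
340 [259, 260, 261, 262, 263, 264, 289, 290, 291, 292, 293, 294]
345 [260, 261, 262, 291, 292, 295, 296]
366 [260, 261, 262, 263, 264, 265, 288, 289, 290, 291, 292, 293]
370 [260, 261, 262, 263, 264, 265, 288, 289, 290, 291, 292, 293]
374 [260, 261, 262, 263, 264, 265, 288, 289, 290, 291, 292, 293]
```

Gap by ray is 10.3 mm, and mark versus blade centre differs by 0.4 px (about 0.5 mm of gap, about 0.8 px with parallax). One last small squeeze, then hold.

Request:
servo_tool(
  deltas=[
    [[0,0,0],0,2.17],
    [[0,0,0],0,2.17],
    [[0,0,0],0,2.17],
    [[0,0,0],0,2.17],
    [[0,0,0],0,2.17],
    [[0,0,0],0,2.17],
    [[0,0,0],0,2.17],
    [[0,0,0],0,2.17],
    [[0,0,0],0,2.17],
    [[0,0,0],0,2.17],
    [[0,0,0],0,2.17],
    [[0,0,0],0,2.17],
  ],
)

```text
clock: 16.05
position: [0.537, 0.1525, 0.0537]
ee_rot: [0.778, 0.628, 0.007, 0.012]
ft_force: [-0.8, 0.4, 0.9]
grip_width: 0.252
```

Request:
servo_tool(
  deltas=[
    [[0,0,0],0,2.17],
    [[0,0,0],0,2.17],
    [[0,0,0],0,2.17],
    [[0,0,0],0,2.17],
    [[0,0,0],0,2.17],
    [[0,0,0],0,2.17],
    [[0,0,0],0,2.17],
    [[0,0,0],0,2.17],
    [[0,0,0],0,2.17],
    [[0,0,0],0,2.17],
    [[0,0,0],0,2.17],
    [[0,0,0],0,2.17],
  ],
)

```text
clock: 17.05
position: [0.537, 0.1525, 0.0537]
ee_rot: [0.778, 0.628, 0.007, 0.012]
ft_force: [-0.9, -0.3, 0.4]
grip_width: 0.254
```

Run:
```python
from h import *
inrest();o,M,p=tool();print(o['grip_width']*85.4)
C=cal('wrist');i,d=eyes.camera('wrist');f=dict(i=i,d=d,K=C[0],R=C[1],t=C[2]);np.savez('w7.npz',**f)
gaps(f,(200,208,214))
g=i.min(2);a=np.median(g[353:358,225:315].astype(int),0);w=255-a[20:60];print('mark',(w*np.arange(245,285)).sum()/w.sum())
for v in(340,366,374):
    r=np.where(i[v,250:280].max(1)>225)[0]+250;print(v,r.mean())
# scene check of the seat
C=cal('scene');s,_=eyes.camera('scene');q=proj(C,O+[0,0,.062]).astype(int)
A=cv2.resize(s[q[1]-33:q[1]+33,q[0]-50:q[0]+30],None,fx=5,fy=5,interpolation=cv2.INTER_CUBIC)
B=cv2.resize(i[185:385,215:335],None,fx=3,fy=3,interpolation=cv2.INTER_CUBIC)[:600]
out=np.zeros((600,770,3),np.uint8);out[:A.shape[0],:400]=A;out[:,405:765]=B;cv2.imwrite('pics/fin.png',out)
```

```text
TCP in rest mm [-106.53   -0.17   53.7 ] nose [-48.07  -0.34]
F in rest [-0.8 -0.5  0.4] pitch 0.0268
21.690299677066882
200 (np.int64(256), np.int64(263)) (np.int64(289), np.int64(297)) inner 9.8 outer 16.5 mm
208 (np.int64(252), np.int64(263)) (np.int64(289), np.int64(301)) inner 9.9 outer 19.8 mm
214 (np.int64(256), np.int64(263)) (np.int64(289), np.int64(297)) inner 10.0 outer 16.7 mm
mark 262.38
340 262.0
366 262.5
374 262.5
```

View pics/fin.png

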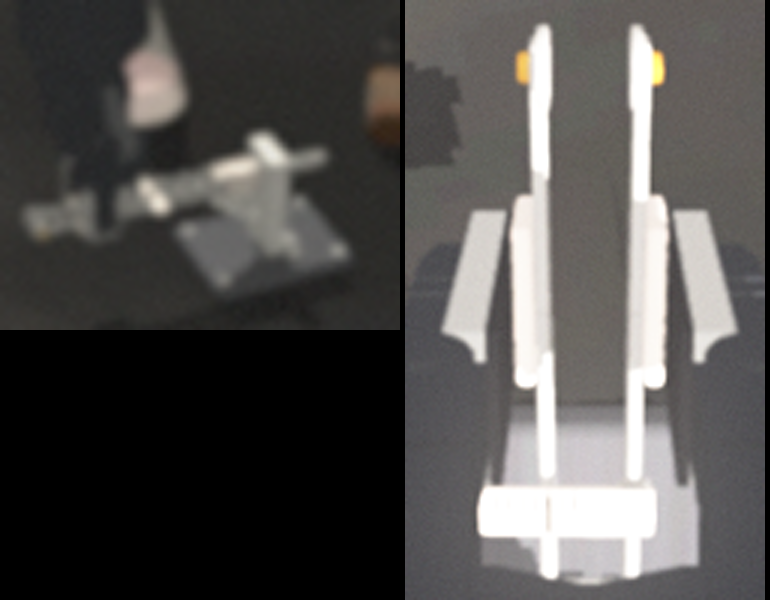

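The right panel shows the pads parallel and the long mark at (548,512) over the right blade. The left panel shows the block at (235,170) against the eye, with the stem coming out behind at (310,158). One more second of hold, then hand in.

Request:
servo_tool(
  deltas=[
    [[0,0,0],0,2.17],
    [[0,0,0],0,2.17],
    [[0,0,0],0,2.17],
    [[0,0,0],0,2.17],
    [[0,0,0],0,2.17],
    [[0,0,0],0,2.17],
    [[0,0,0],0,2.17],
    [[0,0,0],0,2.17],
    [[0,0,0],0,2.17],
    [[0,0,0],0,2.17],
  ],
)

```text
clock: 17.98
position: [0.537, 0.1525, 0.0537]
ee_rot: [0.778, 0.628, 0.007, 0.012]
ft_force: [-1.2, -0.2, -0.3]
grip_width: 0.256
```

```bash
python3 -c "
from h import *
inrest();print(telemetry.get_obs()['grip_width']*85.4);print(order.hand_in())"
```

```text
TCP in rest mm [-106.53   -0.2    53.71] nose [-48.07  -0.37]
F in rest [-1.1 -0.5 -0.3] pitch 0.0267
21.834655654783802
the job is handed in; nothing more can be done
None
```

The job was handed in at about 18 s of robot time, with the arm still squeezing the pads and holding the gap. I picked up the largest tweezers by the block and pushed the stem through the eye until the block met it (about 11 N with no further travel). I released it on the ledge, then squeezed the pads in small steps and held for about 3 s.

**Last checks**
- **Gap:** it measured about 9.9 mm by camera, with a reading uncertainty of about 0.5 mm. The long mark was within about 0.2 px of the right blade's centre, or about 0.5 px allowing for parallax.
- **Steadiness:** the arm held still, with about 1 N at the wrist. The gripper opening read 21.7–21.8 mm.
- **Seating:** the scene view showed the block against the eye and the stem out behind it. That view is coarse, so a gap of a millimetre or so would not show.
- **Bystanders:** I didn't go near the beaker, flask, dish or timer, but I took no separate picture to confirm that they had not moved.

**Disagreements**
- **Gripper opening:** it read 12.8 mm on the 14 mm block and about 0.7 mm over the nominal 21 mm at the pads. I set the gap by camera and mark instead.
- **Tool tilt:** the tool drifted to 1–2° of tilt during the moves, with no visible effect on the result.

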